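# Run-out sweep of a wheel hub under the dial gauge

### The arm

A 6-joint arm with a two-finger parallel gripper is mounted at the origin on the work surface; the furniture and walls round the work are solid. World frame = base frame: x ahead of the robot, y to its left, z up, the work surface at z = 0. Lengths are in m, angles in rad, forces in N, time in s.
With the tool pointing down it reaches from about 0.375 to 0.975 m from the base axis. Payload 3.8 kg.
Tool frame: the origin (TCP) lies midway between the tips of the shut fingers; the grasp point (between the pads) lies 19 mm behind it; z points along the fingers, y is the line along which they close (so a half turn about z gives the same grasp; the last joint's range is limited). The gripper opens to 88 mm and grips with 3 to 60 N. Pads are 18 mm wide; open, the fingers measure 123 mm over their backs; the gripper's body (75 mm by 187 mm) begins 45 mm behind the grasp point.
Start: joints at [1.283, 0.264, 1.604, -0, 1.274, -0.037], TCP at [0.168, 0.654, 0.239] pointing down, gripper open.
Joint ranges: [-2.63, 2.63], [-0.94, 2.18], [0.31, 2.57], [-1.31, 4.45], [0, 2.66], [-2.55, 2.55]. Speed limits (rad/s): [2.57, 2.57, 3.14, 3.14, 3.14, 3.14].

### API

Orientations are given as a rotation vector (axis times angle).
In Python, from cell import manip, inverse_kinematics, cams, order gives the robot as it stands. Calls block until the motion is done:
- manip.move_pose(position, orientation): joint-space move of the TCP to a pose.
- manip.move_linear(position, rate=0.15, rot=None): straight line of the TCP; rot=None keeps the orientation; rate is the mean speed in m/s.
- manip.set_joints(angles): joint-space move.
- manip.set_gripper(opening, force=None): finger opening in m; force is the grip in N (None keeps the last); returns when the fingers have stopped.
- manip.dwell(seconds).
- inverse_kinematics(position, orientation): joint angles nearest the present ones, or None.
- manip.state(): the state.
- cams.capture(name): name is "scene" or "top" or "wrist"; returns a dict with "image" (400x640x3 uint8, blue, green, red), "z_map" (400x640 float32, m along the optical axis (not along the pixel's ray), 0 where there is no reading), "intrinsics" (3x3 intrinsics, pixels), "k1" (the pictures are not rectified: a ray, as slopes to the right and down, at radius r is drawn at 1 + k1 r^2 times it, then the intrinsics apply), "position" and "orientation" of the camera in the world; the wrist camera has in their place "T_tool_cam" (4x4, takes a point from camera to tool coordinates, whose origin is the TCP and whose axes are the flange's). Camera axes: x right, y down, z forward; pixel columns grow to the right and rows downward; lengths in m; the calibration is good to about 2 mm. A picture is of the moment at which its call begins: read the wrist's pose just before it.
A pose or a line that the arm cannot do raises manip.IKError and nothing moves.
- order.close_job(): hands the job in; it is judged then, once.
The state is a dict: "clock": time; "joint_pos": joint angles; "joint_velocities": joint speeds; "tau": joint torques, N m; "tool_pos": TCP position; "tcp_rot": TCP orientation; "contact_force": force on the tool from outside, world axes, zero at the start; "moment": the same for the moment, N m; "gripper_width": finger opening in m; "grasp_force": force on a finger pad.
Only numpy, scipy, OpenCV 4.12 (cv2) and the standard library are available. Lean on these libraries where they do the work, as an engineer would, in place of code of your own. Each camera call takes 0.05 s, during which the arm holds its last target. There are 200 camera calls.

### The job

Check the wheel hub for run-out: set your fingertips beside one of the five wheel studs and, following the stud circle with light contact, lead the hub slowly clockwise (seen from above) through one complete turn, stopping when its small locating pin stands in front of the dial gauge's plunger again, where the turn began. Only push the stud along, never grip it hard, stay off the dial gauge and its magnetic base, leave the loose bearing and bolt tray where they lie, and finish clear of everything.

Things in the scene. Friction and masses are not known exactly. Their poses are not given: they have to be found in the camera images.
- stand: Fixed dark steel test plate, 254 x 180 x 14 mm, lying on the bench, with the round aluminium bearing carrier that holds the wheel hub. Origin on the bench straight below the hub's turning axis; z up; its -x end (roughly towards the robot) carries the dial gauge; the plate reaches from -174 to +80 mm in its x and 90 mm either way in y. It lies turned about the vertical by -0.55 to 0.05 rad.
- hub (a joint): Turning angle of the wheel hub about its vertical axis, rad, growing clockwise seen from above; it does not wrap. 0 = the locating pin exactly in front of the gauge's plunger (on the stand's -x axis); one complete turn = 6.283. It starts within 0.12 of 0. A light drag of greased seals (0.12 N m, about 2 N at a stud, a little more when fast) holds it wherever it is left.
- hub_centre (a point): Point on the turning axis at the height of the hub's flat flange face, 70 mm above the bench. The steel flange is a disc 144 mm across and 12 mm thick. The central spigot (62 mm across) with the axle nut rises 13 mm above the face. Fingertips 15 to 25 mm above the face clear spigot and pin and still reach well down the studs.
- stud (a point): Middle of the top end of one wheel stud, which turns with the hub. Five upright studs, 13 to 14 mm thick, stand 38 mm above the flange face on a circle of 57 mm radius, 72 degrees apart (67 mm between neighbours). The pin is midway between two of them: this one is the next stud clockwise from the pin, seen from above (36 degrees); any stud may be pushed.
- pin (a point): Foot of the hub's locating pin on the flange face, on the same 57 mm circle; the pin is a single small round peg, 11 mm thick and 12 mm tall with a tapered end, much shorter than the studs. It turns with the hub.
- stylus (a point): Ball tip of the dial gauge's horizontal plunger, just outside the flange rim, 73.5 mm from the turning axis and 6 mm below the flange face. The pin stands before it at the start and must do so again at the end.
- indicator: Dial gauge (58 mm round dial facing up, its centre 141 mm from the turning axis on the stand's -x axis, top 82 mm above the bench) with its plunger, stem clamp, and grey magnetic base with a short post (centre at x -98, y +62 mm in the stand's frame, post top 94 mm above the bench). Fixed to the plate. Its origin and axes are the stand's. Not to be touched.
- bearing: Loose roller bearing, 68 mm across, 20 mm high, lying flat beside the plate, to the left of the hub seen from the robot; origin at the centre of its underside. Leave it.
- bolt_tray: Loose round tray of small bolts, 69 mm across, 22 mm high, beside the plate next to the bearing; origin at the centre of its underside. Leave it.
- bench_vice: Red bench vice bolted to the bench to the left of the work, 223 mm tall; it never moves. Its body covers about x 0.43 to 0.80 m and y 0.04 to 0.38 m; pass over it above 0.25 m. Two upright spray cans 211 mm tall also stand close to the robot at its right, out of the way.

How it is judged:
On the way, in this order (a step that is already met when the one before it is completed fails the run):
1. the hub has been led a quarter of a turn clockwise, with the fingertips on it (value of joint hub above 1.57 rad and contact force between the fingers and hub above 0.3 N).
2. the hub has been led half of a turn clockwise, with the fingertips on it (value of joint hub above 3.14 rad and contact force between the fingers and hub above 0.3 N).
3. the hub has been led three quarters of a turn clockwise, with the fingertips on it (value of joint hub above 4.71 rad and contact force between the fingers and hub above 0.3 N).
At the end, for the whole second after the job is handed in: The hub has been led clockwise through one complete turn and rests with its locating pin in front of the plunger again, within 0.12 rad (about 7 mm along the stud circle) (value of joint hub between 6.163 and 6.403 rad and velocity of joint hub between -0.02 and 0.02 rad/s); the robot touches nothing.
It fails at once if the hub was turned well past the plunger (over 17 degrees) or well backwards (over 34 degrees) (value of joint hub above 6.58 rad or value of joint hub below -0.6 rad).
It fails at once if the hub was spun, faster than 4 rad/s (velocity of joint hub above 4 rad/s or velocity of joint hub below -4 rad/s).
It fails at once if the hub was pushed or gripped with more than 35 N (contact force between any of the fingers, the arm and hub above 35 N).
It fails at once if the dial gauge or its magnetic base was touched (contact force between any of the fingers, the arm and indicator above 1 N).
It fails at once if the loose bearing or the bolt tray was moved or lifted by more than 15 mm (distance of any of bearing, bolt_tray from where it was at the start of the episode above 0.015 m).
It also fails if it takes over 64 s, if anything falls off the work surface, if the arm or the gripper's body presses on something with over 40 N, if the wrist force passes 120 N, or if a joint passes its speed limit or range.

## Working session

There is one attempt and no reset: what is moved stays moved. The work goes in short steps, each a Python script; the robot and the scene stay as the last script left them, time stands still between calls to the robot, and variables do not carry over. Pictures are saved under pics/ and viewed, at most 10 in all, crops included, and the job is handed in when it is done.

```bash
mkdir -p pics; ls
python3 - <<'E'
from cell import manip,cams
import cv2,numpy as np
s=manip.state();print(s['clock'],s['tool_pos'],s['tcp_rot'])
for n in('top','scene'):
    c=cams.capture(n);cv2.imwrite(f'pics/{n}0.png',c['image']);np.savez(f'{n}0.npz',**c)
    print(n,c['intrinsics'],c['k1'],c['position'],c['orientation'])
E
```

```text
pics
0.0 [0.16731902 0.65319414 0.2374001 ] [-0.39287036 -3.11657251  0.00345467]
top [[430.74941009   0.         320.87091062]
 [  0.         430.74941009 200.37365717]
 [  0.           0.           1.        ]] -0.02985264604198067 [0.48207109 0.03588349 0.951662  ] [-2.13950881  2.1817412  -0.09827223]
scene [[403.9203079    0.         321.67383425]
 [  0.         403.9203079  199.99035766]
 [  0.           0.           1.        ]] -0.08718919423056921 [-0.00359159  0.42335867  0.57467821] [-1.15708028  2.14754528 -1.16828645]
```

View pics/top0.png

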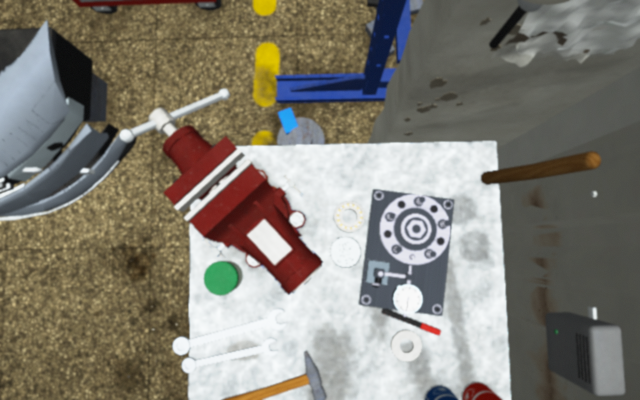

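View pics/scene0.png

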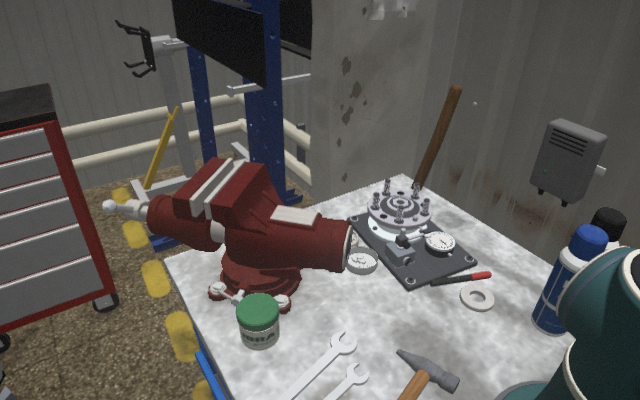

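The top view shows the hub at about (416,229), the gauge dial at (408,298) and the magnetic base at (378,273). The bearing and tray are at (349,216) and (346,251). The scene view agrees, with a wooden handle standing behind the hub. Next I'll measure these.

```bash
cat > h.py <<'E'
import numpy as np,cv2
from scipy.spatial.transform import Rotation as R
def ray(c,uv,P=None,Rm=None):
    K=np.array(c['intrinsics']);k=float(c['k1'])
    uv=np.atleast_2d(np.float64(uv)).reshape(-1,1,2)
    d=cv2.undistortPoints(uv,K,np.array([k,0,0,0,0.]))[:,0]
    d=np.c_[d,np.ones(len(d))]
    if P is None: P=np.array(c['position']);Rm=R.from_rotvec(c['orientation']).as_matrix()
    return P,d@Rm.T
def onplane(c,uv,z,P=None,Rm=None):
    P,d=ray(c,uv,P,Rm);return P+d*((z-P[2])/d[:,2:])
def project(c,X,P=None,Rm=None):
    if P is None: P=np.array(c['position']);Rm=R.from_rotvec(c['orientation']).as_matrix()
    p=(np.atleast_2d(X)-P)@Rm
    return cv2.projectPoints(p,np.zeros(3),np.zeros(3),np.array(c['intrinsics']),np.array([float(c['k1']),0,0,0,0.]))[0][:,0]
E
python3 - <<'E'
from h import *
c=np.load('top0.npz')
im=c['image'];g=im.mean(2)
x0,y0,x1,y1=350,180,470,325
crop=cv2.resize(im[y0:y1,x0:x1],None,fx=4.1,fy=4.1,interpolation=cv2.INTER_CUBIC);cv2.imwrite('pics/c.png',crop)
for n,uv,z in(('hub',(416,229),.07),('dial',(408,298),.082),('bearing',(349,216),.02),('tray',(346,251),.022),('handle',(490,178),0.2)):print(n,onplane(c,uv,z).round(3), c['z_map'][int(uv[1]),int(uv[0])])
P,Rm=c['position'],R.from_rotvec(c['orientation']).as_matrix()
# world points from depth
v,u=np.mgrid[0:400,0:640];uv=np.c_[u.ravel(),v.ravel()]
_,d=ray(c,uv);X=P+d*c['z_map'].reshape(-1,1)
z=X[:,2].reshape(400,640)
# flange top: height .06-.08 
m=(z>.055)&(np.hypot(u-416,v-229)<60)
e=X.reshape(400,640,3)[m];print('depth>55mm centroid',e.mean(0),e.min(0),e.max(0))
(cx,cy),r=cv2.minEnclosingCircle(np.float32(e[:,:2]));print(cx,cy,r)
# handle & tall things
for (a,b) in((490,178),(540,170),(590,160)):print(a,b,X.reshape(400,640,3)[b,a])
# plate: dark
b=cv2.inRange(cv2.cvtColor(im,cv2.COLOR_BGR2HSV),(0,0,30),(180,90,110));b[:, :352]=0;b[:,465:]=0;b[:185]=0;b[330:]=0
cs=max(cv2.findContours(b,0,2)[0],key=cv2.contourArea)
W=onplane(c,cs[:,0],.014)[:,:2];print(cv2.minAreaRect(np.float32(W)*1000))
E
```

```text
hub [[ 0.512 -0.145  0.07 ]] 0.86835253
dial [[ 0.376 -0.122  0.082]] 0.85609406
bearing [[ 0.545 -0.012  0.02 ]] 0.95222044
tray [[ 0.47  -0.004  0.022]] 0.9350287
handle [[ 0.595 -0.253  0.2  ]] 0.9217898
depth>55mm centroid [ 0.50536595 -0.13658931  0.08326805] [ 0.39432891 -0.2140897   0.05645931] [0.58481293 0.03588349 0.951662  ]
0.5068285465240479 -0.08800335228443146 0.12643638253211975
490 178 [ 0.61985693 -0.31654371  0.03456763]
540 170 [ 0.61146643 -0.35452905  0.17649642]
590 160 [ 0.60842481 -0.38275758  0.28168416]
((451.956787109375, -132.65621948242188), (175.80911254882812, 278.2332458496094), 81.41193389892578)
```

View pics/c.png

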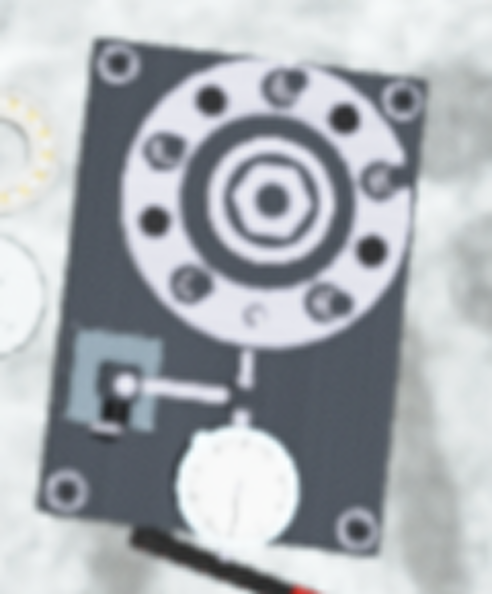

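Hub centre is near (0.512, -0.145) and the stand yaw about -0.16. The circle diameter comes out at 145 mm and the dial at 138 mm, both as given. The pin is at crop (256,315), just in front of the plunger. I'll shut the fingers, go over the vice and look from above. The joint 6 range along the circle also needs checking.

```bash
cat >> h.py <<'E'
def down(a): # tool z down, tool x along yaw a
    x=np.array([np.cos(a),np.sin(a),0]);z=np.array([0,0,-1.])
    return R.from_matrix(np.c_[x,np.cross(z,x),z]).as_rotvec()
def push_pose(C,phi,z,lag,rad=.057,flip=0):
    er=np.array([np.cos(phi),np.sin(phi)]);t=np.array([er[1],-er[0]])
    p=C+rad*er-lag*t
    return np.r_[p,z],down(np.arctan2(t[1],t[0])+flip*np.pi)
E
python3 - <<'E'
from h import *
from cell import manip,cams,inverse_kinematics as ik
s=manip.state();a0=R.from_rotvec(s['tcp_rot']).as_matrix()[:,0];print('tool x',a0)
manip.set_gripper(0.0,5)
p=np.array(s['tool_pos']);p[2]=.36;manip.move_linear(p,.3)
manip.move_pose([.46,-.14,.36],down(np.arctan2(a0[1],a0[0])-1.57))
s=manip.state();print(s['clock'],s['tool_pos'],s['joint_pos'],s['gripper_width'])
c=cams.capture('wrist');cv2.imwrite('pics/w1.png',c['image']);np.savez('w1.npz',pos=s['tool_pos'],rot=s['tcp_rot'],**c)
print(c['T_tool_cam'])
C=np.array([.512,-.145])
for fl in(0,1):
  for ph in np.arange(-3.14,3.2,.3927):
    q=ik(*push_pose(C,ph,.092,.016,flip=fl));print(fl,round(ph,2),None if q is None else np.round(q,2))
E
```

```text
tool x [-9.68718711e-01  2.48161345e-01  7.34814612e-05]
4.925 [ 0.46026729 -0.13945586  0.35996914] [-3.46137142e-01 -1.62909701e-01  1.83168054e+00  2.02426689e-04
  1.47289458e+00 -9.72585589e-02] 0.0005879767892272574
[[-9.50935910e-04 -9.46782302e-01 -3.21873218e-01  8.55242288e-02]
 [ 9.99999500e-01 -8.00944401e-04 -5.98420249e-04 -2.07552280e-04]
 [ 3.08771149e-04 -3.21873626e-01  9.46782590e-01 -1.46580320e-01]
 [ 0.00000000e+00  0.00000000e+00  0.00000000e+00  1.00000000e+00]]
0 -3.14 [-0.39  0.04  2.15  0.    0.95 -0.39]
0 -2.75 [-0.42  0.08  2.11 -0.    0.95 -0.82]
0 -2.35 [-0.43  0.12  2.07 -0.    0.96 -1.22]
0 -1.96 [-0.43  0.16  2.02  0.    0.96 -1.61]
0 -1.57 [-0.41  0.19  1.98 -0.    0.97 -1.98]
0 -1.18 [-0.38  0.22  1.94 -0.    0.97 -2.34]
0 -0.78 None
0 -0.39 None
0 0.0 None
0 0.39 [-0.24  0.2   1.97 -0.    0.97  2.51]
0 0.79 [-0.22  0.17  2.01  0.    0.96  2.14]
0 1.18 [-0.21  0.12  2.06 -0.    0.96  1.75]
0 1.57 [-0.23  0.08  2.11 -0.    0.95  1.34]
0 1.97 [-0.26  0.05  2.14  0.    0.95  0.92]
0 2.36 [-0.3   0.03  2.16 -0.    0.95  0.48]
0 2.75 [-0.35  0.03  2.17 -0.    0.95  0.04]
0 3.14 [-0.39  0.04  2.15 -0.    0.95 -0.39]
1 -3.14 None
1 -2.75 [-0.42  0.08  2.11  0.    0.95  2.33]
1 -2.35 [-0.43  0.12  2.07 -0.    0.96  1.92]
1 -1.96 [-0.43  0.16  2.02 -0.    0.96  1.53]
1 -1.57 [-0.41  0.19  1.98 -0.    0.97  1.16]
1 -1.18 [-0.38  0.22  1.94 -0.    0.97  0.8 ]
1 -0.78 [-0.34  0.24  1.93  0.    0.98  0.44]
1 -0.39 [-0.3   0.24  1.92 -0.    0.98  0.09]
1 0.0 [-0.27  0.23  1.94 -0.    0.98 -0.27]
1 0.39 [-0.24  0.2   1.97 -0.    0.97 -0.63]
1 0.79 [-0.22  0.17  2.01  0.    0.96 -1.  ]
1 1.18 [-0.21  0.12  2.06 -0.    0.96 -1.39]
1 1.57 [-0.23  0.08  2.11 -0.    0.95 -1.8 ]
1 1.97 [-0.26  0.05  2.14  0.    0.95 -2.22]
1 2.36 None
1 2.75 None
1 3.14 None
```

View pics/w1.png

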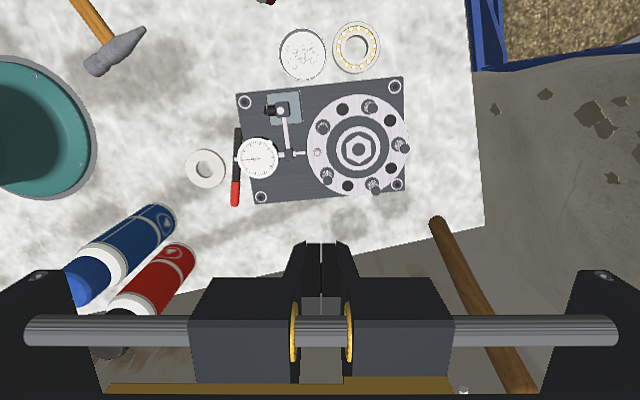

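The wrist view shows the flange centred near (358,147), the pin at (318,152) facing the plunger ball at (302,153), and the dial at (258,158). Stud tops are at about (323,127), (370,106), (404,146), (373,185) and (326,175).

Run:
```python
from h import *
from scipy.optimize import least_squares
c=np.load('w1.npz');T=np.eye(4);T[:3,:3]=R.from_rotvec(c['rot']).as_matrix();T[:3,3]=c['pos'];T=T@c['T_tool_cam']
P,Rm=T[:3,3],T[:3,:3]
im=c['image']
def fit(im,uv0,rad,z,c,P,Rm,lim,rng):
    g=im.astype(float).mean(2);C0=onplane(c,uv0,z,P,Rm)[0]
    pts=[]
    # radial profile edge search in world
    for a in np.linspace(-np.pi,np.pi,120):
        rs=np.arange(rad-rng,rad+rng,.0005)
        w=np.c_[C0[0]+rs*np.cos(a),C0[1]+rs*np.sin(a),np.full(len(rs),z)]
        q=project(c,w,P,Rm).astype(np.float32)
        v=cv2.remap(g.astype(np.float32),q[:,:1].copy(),q[:,1:].copy(),1)[:,0]
        d=np.abs(v[4:]-v[:-4]);i=d.argmax()
        if d[i]>lim: pts.append(w[i+2,:2])
    pts=np.array(pts)
    s=least_squares(lambda p:np.hypot(*(pts-p[:2]).T)-p[2],[*C0[:2],rad],loss='soft_l1',f_scale=.0007)
    return s.x,len(pts)
print('wrist hub',fit(im,(358,147),.072,.07,c,P,Rm,40,.012))
print('wrist dial',fit(im,(258,158),.029,.082,c,P,Rm,40,.007))
t=np.load('top0.npz');Pt=t['position'];Rt=R.from_rotvec(t['orientation']).as_matrix()
print('top hub',fit(t['image'],(415,229.3),.072,.07,t,Pt,Rt,30,.012))
print('top dial',fit(t['image'],(408,298),.029,.082,t,Pt,Rt,30,.007))
for n,uv,z in(('pin',(318,152),.08),('ball',(302,153),.064),('s1',(323,127),.108),('s2',(370,106),.108),('s3',(404,146),.108),('s4',(373,185),.108),('s5',(326,175),.108)):print(n,onplane(c,uv,z,P,Rm).round(4))
print('top pin',onplane(t,(412.4,256.8),.08))
cv2.imwrite('pics/w1c.png',cv2.resize(im[80:215,230:415],None,fx=4,fy=4,interpolation=2))
```

```text
wrist hub (array([ 0.51229732, -0.14141387,  0.07123621]), 105)
wrist dial (array([ 0.37417461, -0.11980155,  0.02861896]), 114)
top hub (array([ 0.51285405, -0.14266651,  0.07205077]), 115)
top dial (array([ 0.37441639, -0.12048465,  0.03004494]), 112)
pin [[ 0.4578 -0.1327  0.08  ]]
ball [[ 0.4343 -0.1313  0.064 ]]
s1 [[ 0.4734 -0.0986  0.108 ]]
s2 [[ 0.5357 -0.0882  0.108 ]]
s3 [[ 0.5683 -0.1474  0.108 ]]
s4 [[ 0.5195 -0.1889  0.108 ]]
s5 [[ 0.4619 -0.16    0.108 ]]
top pin [[ 0.45664441 -0.13395038  0.08      ]]
```

View pics/w1c.png

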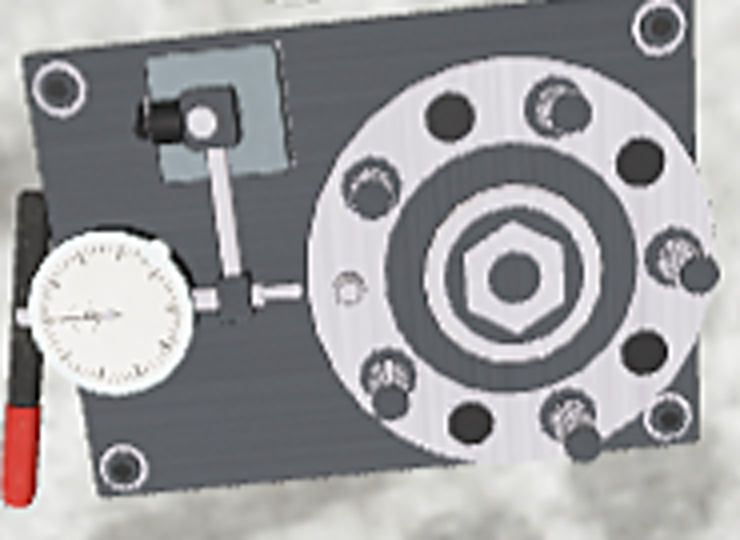

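Two views agree on the centre at (0.5126, -0.142). The dial sits 140 mm away at a stand yaw of -0.157, and the pin is at about 0. Plan: push the stud just counter-clockwise of the pin (φ=3.614) for about half a turn. Then re-seat with the tool flipped by π and push the same stud through the rest. Entry and the first stretch come first.

```bash
cat >> h.py <<'E'
C=np.array([.5126,-.142]);ZP=.091;PHI0=2.986+.6283;LAG=.0158
def sweep(manip,a,b,flip,rate=.045,step=.2,lag=LAG):
    n=max(1,int(np.ceil(abs(b-a)/step)));fm=0
    for ph in np.linspace(a,b,n+1)[1:]:
        p,r=push_pose(C,ph,ZP,lag,flip=flip);manip.move_linear(p,rate,rot=r)
        s=manip.state();f=np.array(s['contact_force']);er=np.array([np.cos(ph),np.sin(ph),0]);t=np.array([er[1],-er[0],0])
        print('phi %.2f t %.2f ft %.1f fr %.1f fz %.1f q6 %.2f'%(ph,s['clock'],f@t,f@er,f[2],s['joint_pos'][5]))
        if np.linalg.norm(f)>18: raise SystemExit('force')
def enter(manip,ph,flip):
    p,r=push_pose(C,ph,.16,.027,flip=flip);manip.move_pose(p,r)
    p[2]=ZP;manip.move_linear(p,.12);print('down',manip.state()['contact_force'],manip.state()['clock'])
    p,r=push_pose(C,ph,ZP,LAG+.001,flip=flip);manip.move_linear(p,.03)
    print('near',manip.state()['contact_force'])
def leave(manip,ph,flip):
    p,r=push_pose(C,ph,ZP,.027,flip=flip);manip.move_linear(p,.05)
    p[2]=.17;manip.move_linear(p,.2);print('up',manip.state()['clock'])
E
python3 - <<'E'
from h import *
from cell import manip
p,r=push_pose(C,PHI0,.25,.027);manip.move_pose(p,r)
enter(manip,PHI0,0)
sweep(manip,PHI0,PHI0-.6,0)
E
```

```text
down [-0.96378875 -0.19153022 -0.14728048] 6.9417
near [-0.95846768  0.28697015  0.13438962]
phi 3.46 t 7.80 ft -0.6 fr -0.2 fz 0.1 q6 -0.74
phi 3.31 t 8.15 ft -0.5 fr -0.1 fz -0.3 q6 -0.58
phi 3.16 t 8.50 ft 0.2 fr -0.4 fz -0.7 q6 -0.41
phi 3.01 t 8.85 ft 0.2 fr -0.2 fz -0.1 q6 -0.25
```

The force reading doesn't clearly show contact, so I'll look.

Run:
```python
from h import *
from cell import manip,cams
s=manip.state()
c=cams.capture('wrist');np.savez('w2.npz',pos=s['tool_pos'],rot=s['tcp_rot'],**c);cv2.imwrite('pics/w2.png',c['image'])
print(s['contact_force'],s['tool_pos'],s['grasp_force'])
```

```text
[ 0.19241762  0.18637057 -0.06772463] [ 0.45409463 -0.15045104  0.09101152] 0.0
```

View pics/w2.png

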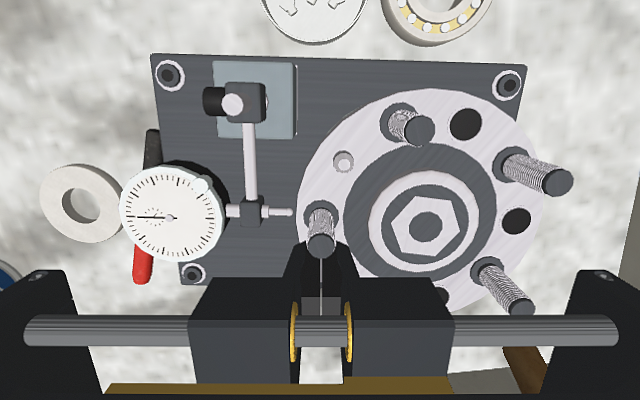

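The hub is following. The stud at (320,235) is centred on the fingertips and the pin at (343,161) has moved on clockwise from the plunger. I'll continue to the half turn, re-seat, and go on to just short of the end.

Run:
```python
from h import *
from cell import manip,inverse_kinematics as ik
sweep(manip,PHI0-.6,.5,0)
leave(manip,.5,0)
p,r=push_pose(C,.5,.17,.027,flip=1);manip.move_pose(p,r);print(manip.state()['joint_pos'],manip.state()['clock'])
enter(manip,.5,1)
sweep(manip,.5,PHI0-6.2832+.5,1)
```

```text
phi 2.82 t 9.30 ft -0.1 fr -0.1 fz 0.3 q6 -0.03
phi 2.63 t 9.70 ft 0.1 fr -0.3 fz -0.1 q6 0.18
phi 2.43 t 10.10 ft -0.2 fr -0.8 fz 0.1 q6 0.40
phi 2.24 t 10.50 ft -0.4 fr 0.9 fz 0.1 q6 0.62
phi 2.05 t 10.90 ft -0.7 fr 0.8 fz 1.0 q6 0.83
phi 1.85 t 11.30 ft -0.1 fr -0.4 fz 0.1 q6 1.04
phi 1.66 t 11.70 ft 0.1 fr -0.8 fz 0.7 q6 1.25
phi 1.47 t 12.10 ft -0.7 fr 0.3 fz -0.1 q6 1.46
phi 1.27 t 12.50 ft 0.7 fr -0.1 fz -0.3 q6 1.66
phi 1.08 t 12.90 ft -0.2 fr -1.1 fz 0.0 q6 1.85
phi 0.89 t 13.30 ft 0.8 fr 0.0 fz -0.0 q6 2.04
phi 0.69 t 13.70 ft 0.9 fr -0.9 fz -0.3 q6 2.23
phi 0.50 t 14.10 ft -0.4 fr 0.4 fz 1.2 q6 2.41
up 15.0167
[-2.08736064e-01  9.63988435e-02  1.93192612e+00 -8.19075208e-06
  1.11360644e+00 -7.08474503e-01] 17.6667
down [ 0.62778865  0.2230571  -0.04827761] 18.6417
near [ 0.84481965  0.23380968 -0.74600885]
phi 0.31 t 19.56 ft -0.1 fr -0.1 fz 0.1 q6 -0.55
phi 0.12 t 19.96 ft 0.4 fr 0.6 fz 0.5 q6 -0.37
phi -0.07 t 20.36 ft -0.1 fr -0.4 fz 0.1 q6 -0.20
phi -0.26 t 20.76 ft -0.4 fr 0.6 fz 0.3 q6 -0.03
phi -0.45 t 21.16 ft -0.6 fr 0.7 fz 0.3 q6 0.15
phi -0.64 t 21.56 ft 0.3 fr 0.2 fz -0.7 q6 0.32
phi -0.83 t 21.96 ft -0.1 fr -0.7 fz -0.2 q6 0.49
phi -1.03 t 22.36 ft -1.1 fr 0.9 fz -0.3 q6 0.66
phi -1.22 t 22.76 ft -0.0 fr 0.1 fz -0.5 q6 0.84
phi -1.41 t 23.16 ft 0.0 fr -0.4 fz -0.7 q6 1.01
phi -1.60 t 23.56 ft -0.1 fr -0.6 fz 0.3 q6 1.19
phi -1.79 t 23.96 ft -0.5 fr 0.2 fz -0.6 q6 1.37
phi -1.98 t 24.36 ft 0.9 fr -0.5 fz 0.2 q6 1.55
phi -2.17 t 24.76 ft -0.7 fr 0.2 fz 0.1 q6 1.74
```

Run:
```python
from h import *
from cell import manip,cams
e=PHI0-6.2832
sweep(manip,e+.5,e+.03,1,rate=.02)
manip.dwell(.3)
leave(manip,e+.03,1)
a=R.from_rotvec(np.load('w1.npz')['rot'])
p=np.array([.46,-.14,.36]);manip.move_pose(p,a.as_rotvec())
s=manip.state();c=cams.capture('wrist');np.savez('w3.npz',pos=s['tool_pos'],rot=s['tcp_rot'],**c)
cv2.imwrite('pics/w3c.png',cv2.resize(c['image'][80:215,230:415],None,fx=4,fy=4,interpolation=2));print(s['clock'])
```

```text
phi -2.33 t 25.38 ft -1.5 fr -1.2 fz -0.6 q6 1.90
phi -2.48 t 25.99 ft -1.5 fr -0.4 fz 0.3 q6 2.05
phi -2.64 t 26.61 ft -1.1 fr -0.0 fz -0.2 q6 2.22
up 27.825
29.8083
```

View pics/w3c.png

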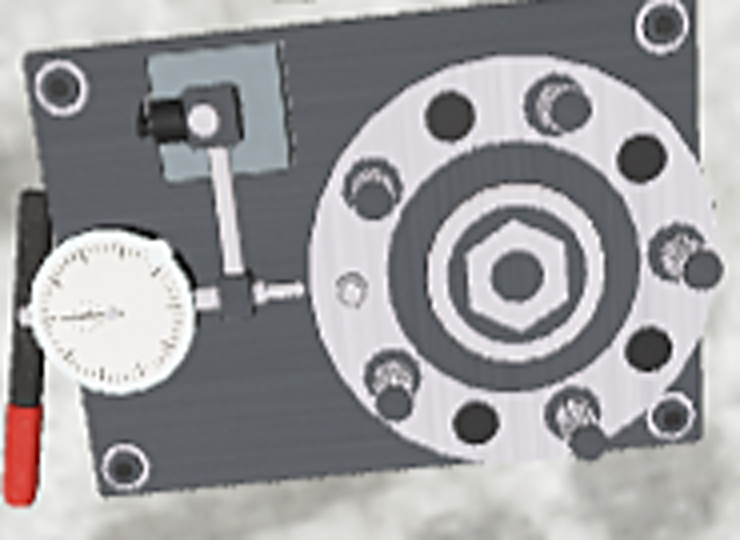

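The pin at crop (352,289) stands in front of the plunger tip at (302,289), matching the start picture. The tool is well clear, so I'm handing in.

```bash
python3 -c "
from cell import order
print(order.close_job())"
```

```text
the job is handed in; nothing more can be done
None
```

The hub was led clockwise through one full turn in two half-turn pushes on the same stud, and the last picture shows its pin back in front of the plunger with the arm clear at about 30 s; the job is handed in, and it returned no verdict.

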